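# Put the tools back on their shadow plates

### The arm

A 7-joint arm with a two-finger parallel gripper is mounted at the origin on the work surface. World frame = base frame: x ahead of the robot, y to its left, z up, the work surface at z = 0. Lengths are in mm, angles in rad, forces in N, time in s.
With the tool pointing down it reaches from about 400 to 875 mm from the base axis. Payload 4.4 kg.
Tool frame: the origin (TCP) lies at the very end of the fingers, on their centre line; the grasp point (between the pads) lies 19 mm behind it; z points along the fingers, x is the direction in which the jaws open and shut, and the axes are right-handed (so a half turn about z gives the same grasp; the last joint's range is limited). The gripper opens to 85 mm and grips with 20 to 120 N. Pads are 22 mm wide; open, the fingers measure 114 mm over their backs; the gripper's body (76 mm by 85 mm) begins 54 mm behind the grasp point. The pads swing forward as they close: fully open they stand 13 mm farther back than shut.
Start: joints at [-0.066, 0.628, 0.038, 1.517, -0.027, 0.996, -0.02], TCP at [650.014, 0.027, 231.313] pointing down, gripper open.
Joint ranges: [-3.06, 3.06], [-0.37, 2.12], [-1.25, 1.32], [0.18, 2.47], [-1.1, 4.24], [0.23, 1.98], [-2.94, 2.94]. Speed limits (rad/s): [2.57, 2.57, 3.14, 3.14, 3.14, 3.14, 3.14].

### API

Orientations are given as [roll, pitch, yaw] about the fixed x, y, z axes, in that order (R = Rz(yaw) Ry(pitch) Rx(roll)).
In Python, from cell import telemetry, get_image, get_calibration, ctrl gives the robot as it stands. The module is installed in compiled form; this text tells all that it offers.
- The arm moves only by the tool arm_command, never from a script. Its arguments are lists of equal length, an entry for each row: "rot": the turn, a rotation vector about the world's x, y, z in degrees, a list of three; "slide": the shift along the world's x, y, z in mm, a list of three; "gripper": the finger opening in mm, from 0 to 85.4. A call has 1 to 5 rows; each row shifts and turns the pose as measured when the row begins; what a row does not reach is not made up. A row lasts 1/12 s, in which the tool goes at most 41.7 mm and 7.16 degrees, less where a joint would pass 70% of its speed; a pose out of reach is approached as far as the arm can. A call with a gripper value outside its range is refused whole. The fingers move at their own pace and stop on an object; the grip force is fixed at half the most. Time passes only in rows, so rows that do not move let the fingers close. It gives the time, the measured TCP pose, the force and the opening at its end, in the units of the state.
- telemetry.read_state(): the state, without advancing time (a new reading comes with each control period).
- get_image(name): name is "scene" or "side" or "wrist"; returns (picture, depth): 420x560x3 uint8, red, green, blue; 420x560 float32, mm along the optical axis (not along the pixel's ray), 0 where there is no reading.
- get_calibration(name): a dict with "fx", "fy", "cx", "cy" (pixels), "D" ([k1, k2, p1, p2, k3] as OpenCV has them; the pictures are not rectified), "xyz" and "attitude" of the camera in the world. Camera axes: x right, y up, looking along -z (the intrinsics and any distortion apply to the point x, -y, -z); pixel columns grow to the right and rows downward; lengths in mm; the calibration is good to about 2 mm. A picture is of the moment at which its call begins: read the wrist's pose just before it. get_calibration takes no time and is no camera call; for the wrist camera it gives the pose at the moment of the call.
- ctrl.finish_job(): hands the job in, once; it reports no verdict.
The state is a dict: "clock": time; "qpos": joint angles; "qd": joint speeds; "tau": joint torques, N m; "eef_pos": TCP position; "tool_rot": TCP orientation; "force": force on the tool from outside, world axes, zero at the start; "torque": the same for the moment, N m; "width": finger opening in mm.
Only numpy, scipy, OpenCV 4.12 (cv2) and the standard library are available. Lean on these libraries where they do the work, as an engineer would, in place of code of your own. Each camera call takes 0.05 s, during which the arm holds its last target.

### The job

Put the hammer, the adjustable wrench, the screwdriver and the pliers away: lay each one flat on the white plate that shows its black outline, covering the outline and pointing the same way. Leave the little screw jar and the cardboard screw box where they stand.

Things in the scene. Friction and masses are not known exactly. Their poses are not given: they have to be found in the camera images.
- hammer: small loose hammer, about 0.26 kg: wooden handle with red end, steel cross head. Handle 20 mm wide, 20 mm high, from x = -85 to +26 mm; head x = 26 to 48, y = -33 to +32 mm, 22 mm high. Lies flat; origin: grip point on the centre line, on the underside; +x along it towards the head, z up. Grip from above at the origin, closing along y.
- wrench: small loose adjustable wrench, about 0.20 kg: orange handle, steel jaws. Handle 22 mm wide, 16 mm high, x = -85 to +22 mm; jaw head x = 22 to 55, y = -22 to +24 mm, 16 mm high (thumb screw 19). Lies flat; origin: grip point on the centre line, on the underside; +x along it towards the jaws, z up. Grip from above at the origin, closing along y.
- screwdriver: loose screwdriver, about 0.09 kg: blue handle with black end, steel blade. Handle 28 mm wide, 26 mm high, x = -26 to +55 mm; the thin shaft runs from x = -34 to -100 mm, 13 mm above the underside. Lies flat; origin: grip point on the centre line, on the underside; +x along it towards the butt (blade to -x), z up. Grip from above at the origin, closing along y.
- pliers: loose rigid closed pliers, about 0.20 kg: two green handles, steel jaws. Over the two handles 36 mm wide and 18 mm high between x = -20 and +20 mm, spreading to 50 mm at the tail, x = -88 mm; joint and jaws 30 mm wide narrowing to 16 mm, x = 12 to 55 mm, 19 mm high. Lies flat; origin: grip point on the centre line, on the underside; +x along it towards the jaws, z up. Grip from above at the origin, closing along y.
- plate_hammer: fixed white plate 170 x 84 mm, 8 mm thick, flat on the bench, with the filled black outline of the hammer (3 mm larger than the tool all round). Origin: centre of its underside; +x along it towards the head end of the outline, +z up. The tool belongs with its origin above the point x = +25 mm, y = 0 of the plate, its +x along the plate's +x, its underside on the plate.
- plate_wrench: fixed white plate 170 x 84 mm, 8 mm thick, flat on the bench, with the filled black outline of the adjustable wrench (3 mm larger than the tool all round). Origin: centre of its underside; +x along it towards the jaw end of the outline, +z up. The tool belongs with its origin above the point x = +25 mm, y = 0 of the plate, its +x along the plate's +x, its underside on the plate.
- plate_screwdriver: fixed white plate 170 x 84 mm, 8 mm thick, flat on the bench, with the filled black outline of the screwdriver (3 mm larger than the tool all round). Origin: centre of its underside; +x along it towards the handle end of the outline, +z up. The tool belongs with its origin above the point x = +25 mm, y = 0 of the plate, its +x along the plate's +x, its underside on the plate.
- plate_pliers: fixed white plate 170 x 84 mm, 8 mm thick, flat on the bench, with the filled black outline of the pliers (3 mm larger than the tool all round). Origin: centre of its underside; +x along it towards the jaw end of the outline, +z up. The tool belongs with its origin above the point x = +25 mm, y = 0 of the plate, its +x along the plate's +x, its underside on the plate.
- screw_jar: loose bystander: small jar of screws with a brass lid, 34 mm across, 45 mm high. Origin: centre of the underside.
- screw_box: loose bystander: small cardboard box with a yellow patch on top, 30 x 48 mm, 22 mm high. Origin: centre of the underside.
Mind the look-alikes: they are no part of the job. Leave any purple look-alike of the plate_hammer alone. Several things look just like the wrench: the one meant starts farthest from the robot's base.

How it is judged (in metres and radians):
At the end, for the whole second after the job is handed in: Each tool lies at rest and flat (within 0.12 rad) on the plate with its own outline: its origin within 12 mm along and across the plate of the outline's matching point, its axis within 0.2 rad of the outline's, head end at head end. The jar and the screw box were never shifted more than 30 mm (x of hammer in the frame of plate_hammer between 0.013 and 0.037 m and y of hammer in the frame of plate_hammer between -0.012 and 0.012 m and z of hammer in the frame of plate_hammer between 0.004 and 0.014 m and x of plate_hammer in the frame of hammer between -0.045 and -0.008 m and angle between the x axis of hammer and the x axis of plate_hammer, either way round below 0.2 rad and angle between each of hammer, wrench, screwdriver, pliers's own z axis and vertical below 0.12 rad and linear speed of each of hammer, wrench, screwdriver, pliers below 0.02 m/s and angular speed of each of hammer, wrench, screwdriver, pliers below 0.2 rad/s and x of wrench in the frame of plate_wrench between 0.013 and 0.037 m and y of wrench in the frame of plate_wrench between -0.012 and 0.012 m and z of wrench in the frame of plate_wrench between 0.004 and 0.014 m and x of plate_wrench in the frame of wrench between -0.045 and -0.008 m and angle between the x axis of wrench and the x axis of plate_wrench, either way round below 0.2 rad and x of screwdriver in the frame of plate_screwdriver between 0.013 and 0.037 m and y of screwdriver in the frame of plate_screwdriver between -0.012 and 0.012 m and z of screwdriver in the frame of plate_screwdriver between 0.004 and 0.014 m and x of plate_screwdriver in the frame of screwdriver between -0.045 and -0.008 m and angle between the x axis of screwdriver and the x axis of plate_screwdriver, either way round below 0.2 rad and x of pliers in the frame of plate_pliers between 0.013 and 0.037 m and y of pliers in the frame of plate_pliers between -0.012 and 0.012 m and z of pliers in the frame of plate_pliers between 0.004 and 0.014 m and x of plate_pliers in the frame of pliers between -0.045 and -0.008 m and angle between the x axis of pliers and the x axis of plate_pliers, either way round below 0.2 rad); the robot touches nothing.
It fails at once if the screw jar is shifted more than 30 mm (distance of screw_jar from where it was at the start of the episode above 0.03 m).
It fails at once if the screw box is shifted more than 30 mm (distance of screw_box from where it was at the start of the episode above 0.03 m).
It also fails if it takes over 112 s, if anything falls off the work surface, if the arm or the gripper's body presses on something with over 40 N, if the wrist force passes 120 N, or if a joint passes its speed limit or range.

## Working session

There is one attempt and no reset: what is moved stays moved. The work goes in short steps, Python scripts to look and compute and a tool call to move; the robot and the scene stay as the last step left them, time stands still between calls to the robot, and variables do not carry over. Pictures are saved under pics/ and viewed, and the job is handed in when it is done.

Besides the shell and the picture viewer there is one more tool, called after "Call:" as name(argument=value, ...) on one line, values as JSON. arm_command: Moves the arm, as the interface text tells. Its arguments: {"type":"object","properties":{"rot":{"type":"array"},"slide":{"type":"array"},"gripper":{"type":"array"}},"required":["rot","slide","gripper"]}

```bash
mkdir -p pics
python3 - <<'E'
from cell import telemetry, get_image, get_calibration
import cv2,numpy as np
for n in ("scene","side","wrist"):
    c=get_calibration(n); im,d=get_image(n)
    print(n,c)
    cv2.imwrite(f"pics/{n}0.png",im[:,:,::-1]); np.savez(f"pics/{n}0.npz",im=im,d=d,c=np.array(c,dtype=object))
print(telemetry.read_state())
E
```

```text
scene {'fx': 396.3053590728922, 'fy': 396.3053590728922, 'cx': 278.1403754914124, 'cy': 211.67461415392052, 'D': array([0.031543, 0.      , 0.      , 0.      , 0.      ]), 'xyz': array([1089.18821736,  288.79101735,  715.33115541]), 'attitude': array([ 0.82033259, -0.02188071,  2.15933907])}
side {'fx': 450.68555048511155, 'fy': 450.68555048511155, 'cx': 273.9498915502729, 'cy': 201.94268845850286, 'D': array([-0.10722298,  0.        ,  0.        ,  0.        ,  0.        ]), 'xyz': array([ 44.33302839, 642.68595954, 988.6467629 ]), 'attitude': array([ 0.7231509 ,  0.00520156, -2.63851458])}
wrist {'fx': 372.13875301914237, 'fy': 372.13875301914237, 'cx': 285.5790978042554, 'cy': 203.1192761892836, 'D': array([0.01941403, 0.        , 0.        , 0.        , 0.        ]), 'xyz': array([649.0927944 ,  72.65605295, 372.92445808]), 'attitude': array([-0.2828805 ,  0.00154636,  0.00067821])}
{'clock': 0.15, 'qpos': array([-0.06579157,  0.62914467,  0.03846617,  1.51813084, -0.02699721,
        0.99629227, -0.019994  ]), 'qd': array([-7.28706299e-04, -1.99114265e-03,  1.13705138e-03, -3.35256126e-03,
       -4.77495941e-06, -8.00446433e-04, -1.87222292e-03]), 'tau': array([ 2.19518879e-03, -5.63800478e+01,  1.22790758e+00, -1.93650573e+01,
        1.11919764e-02,  7.40401709e-03, -1.44664841e-05]), 'eef_pos': array([6.49530543e+02, 1.61725055e-02, 2.30595918e+02]), 'tool_rot': array([ 3.14157255e+00,  1.45661406e-03, -1.51341268e-05]), 'force': array([ 0.01463856, -0.18650844, -0.9686652 ]), 'torque': array([-0.0144419 , -0.00561594,  0.01301233]), 'width': 85.51202065255147}
```

View pics/scene0.png

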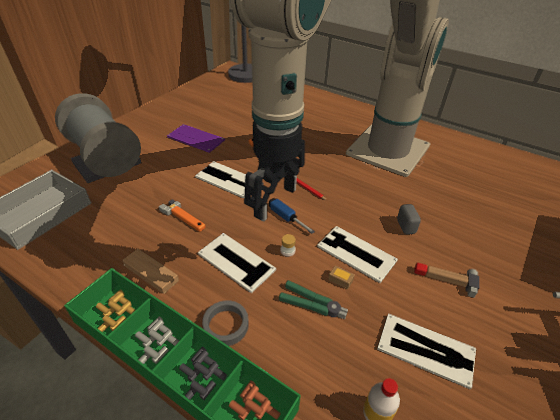

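View pics/side0.png

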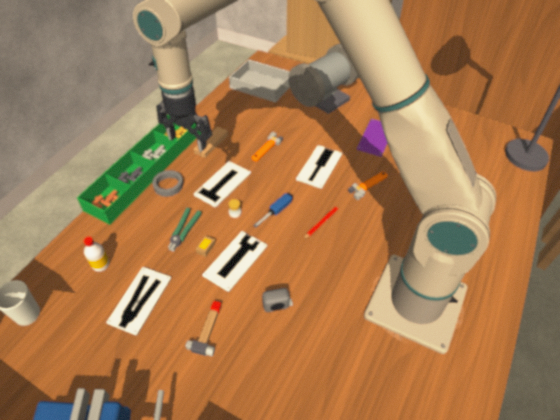

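View pics/wrist0.png

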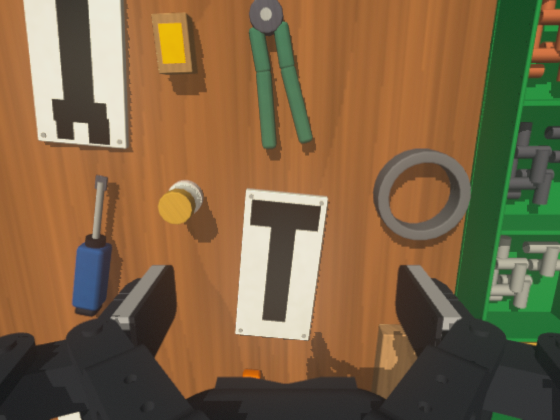

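```bash
cat > h.py <<'E'
import numpy as np,cv2
from scipy.spatial.transform import Rotation as R
def load(n):
    z=np.load(f"pics/{n}.npz",allow_pickle=True); return z['im'],z['d'],z['c'].item()
def snap(n,tag):
    from cell import get_image,get_calibration
    c=get_calibration(n); im,d=get_image(n)
    cv2.imwrite(f"pics/{tag}.png",im[:,:,::-1]); np.savez(f"pics/{tag}.npz",im=im,d=d,c=np.array(c,dtype=object)); return im,d,c
def KD(c): return np.array([[c['fx'],0,c['cx']],[0,c['fy'],c['cy']],[0,0,1.]]),np.array(c['D'],float)
def pose(c):
    M=R.from_euler('xyz',c['attitude']).as_matrix()@np.diag([1,-1,-1.]); return M,np.array(c['xyz'])
def proj(P,c):
    M,t=pose(c);K,D=KD(c); r=cv2.Rodrigues(M.T)[0]
    return cv2.projectPoints(np.asarray(P,float).reshape(-1,3),r,-M.T@t,K,D)[0].reshape(-1,2)
def unproj(px,c,z):
    M,t=pose(c);K,D=KD(c)
    u=cv2.undistortPoints(np.asarray(px,float).reshape(-1,1,2),K,D).reshape(-1,2)
    d=np.c_[u,np.ones(len(u))]@M.T
    return t+d*((z-t[2])/d[:,2])[:,None]
def ortho(im,c,z,x0,x1,y0,y1,s):
    # picture: up=+x, left=+y ; s px/mm
    H=int((x1-x0)*s);W=int((y1-y0)*s)
    r,cc=np.mgrid[0:H,0:W]
    P=np.stack([x1-(r+.5)/s,y1-(cc+.5)/s,np.full(r.shape,float(z))],-1)
    q=proj(P,c).astype(np.float32).reshape(H,W,2)
    return cv2.remap(im,q[...,0],q[...,1],cv2.INTER_LINEAR)
E
python3 - <<'E'
from h import *
for n in("scene","side"):
    im,d,c=load(n+"0")
    o=ortho(im,c,10,350,850,-420,380,1)
    o=o.copy()
    for x in range(350,850,50): cv2.putText(o,str(x),(0,850-x),0,.35,(255,255,0),1); cv2.line(o,(0,850-x),(6,850-x),(255,255,0))
    for y in range(-400,380,50): cv2.putText(o,str(y),(380-y,498),0,.35,(255,255,0),1)
    cv2.imwrite(f"pics/o_{n}.png",o[:,:,::-1])
E
```

```text
(no output)
```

View pics/o_scene.png

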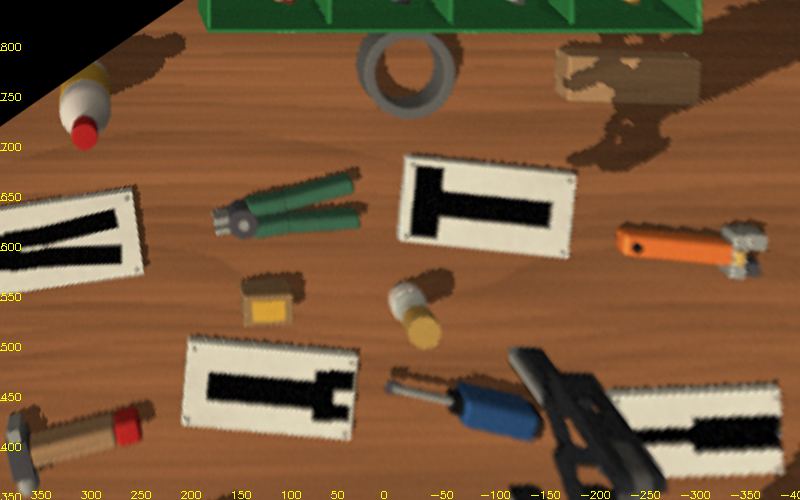

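View pics/o_side.png

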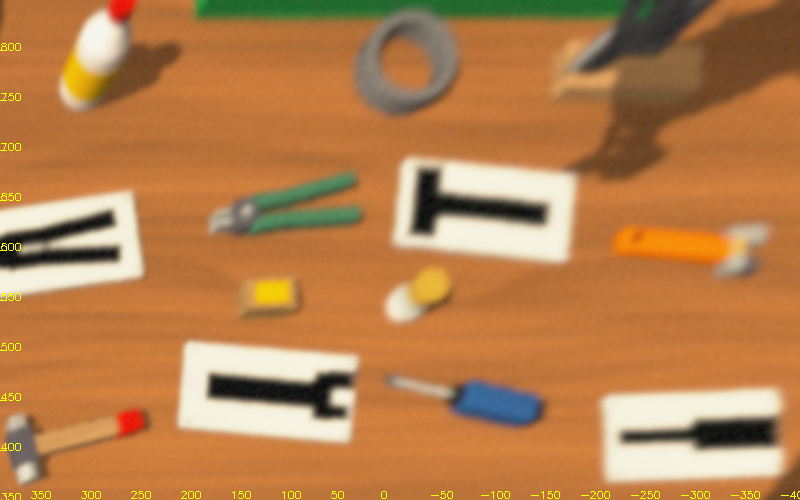

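Run:
```python
from h import *
im,d,c=load("side0")
print(unproj([[267,148],[368,184]],c,8), np.linalg.norm(unproj([[267,148],[368,184]],c,8)[:,:2],axis=1))
cr=np.hstack([cv2.resize(im[y-30:y+30,x-35:x+35],(390,334),interpolation=cv2.INTER_CUBIC) for x,y in((267,148),(368,184))])
cv2.imwrite("pics/wr.png",cr[:,:,::-1])
ol=[]
for n in("scene","side"):
    im,d,c=load(n+"0")
    o=ortho(im,c,8,560,680,230,430,3.5).copy()
    ol.append(cv2.resize(o,(700,420))[:300])
    o=ortho(im,c,8,540,700,240,450,3.6); cv2.imwrite(f"pics/pl_{n}.png",o[:,:,::-1])
```

```text
[[ 598.75065689 -307.33805423    8.        ]
 [ 251.5836752  -312.23596977    8.        ]] [673.02230922 400.98085546]
```

View pics/wr.png

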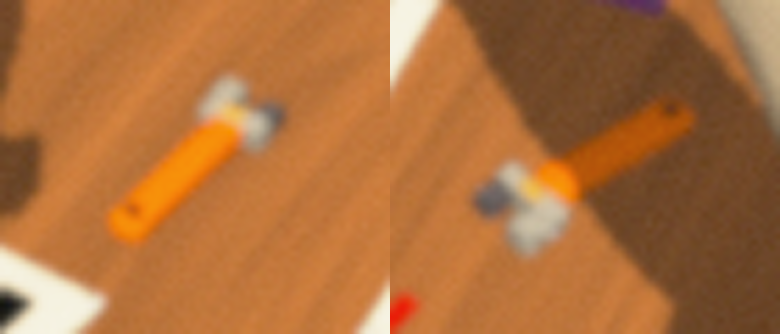

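View pics/pl_scene.png

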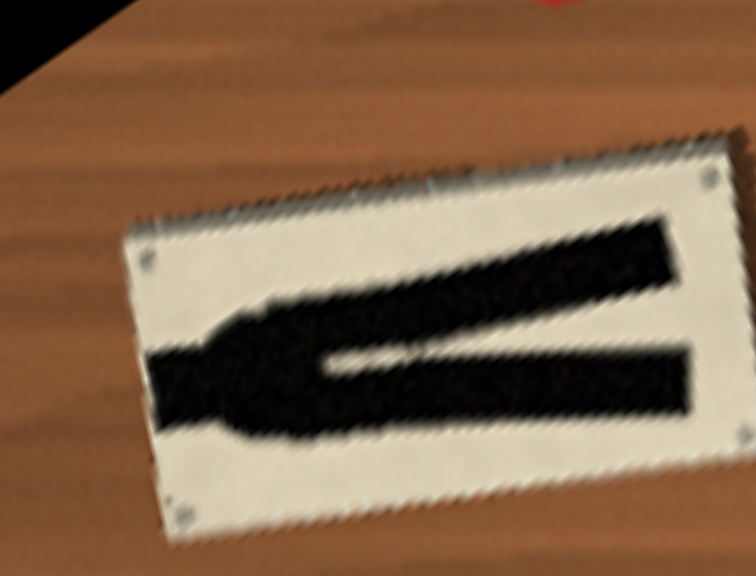

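```bash
cat > plates.py <<'E'
from h import *
import sys
box={'hammer':(590,710,-200,0),'wrench':(400,520,30,220),'screwdriver':(360,475,-410,-210),'pliers':(535,680,230,450)}
for n in("scene","side"):
    im,d,c=load(n+"0")
    for k,(x0,x1,y0,y1) in box.items():
        o=ortho(im,c,8,x0,x1,y0,y1,4)
        hsv=cv2.cvtColor(o,cv2.COLOR_RGB2HSV)
        m=((hsv[...,1]<70)&(hsv[...,2]>130)).astype(np.uint8)
        cs,_=cv2.findContours(m,0,2); ct=max(cs,key=cv2.contourArea)
        r=cv2.minAreaRect(ct); b=cv2.boxPoints(r)
        ctr=(x1-r[0][1]/4,y1-r[0][0]/4)
        e=[b[1]-b[0],b[2]-b[1]]; e=max(e,key=np.linalg.norm)
        v=np.array([-e[1],-e[0]]); ang=np.degrees(np.arctan2(v[1],v[0]))
        print(n,k,np.round(ctr,1),'size',np.round(np.array(r[1])/4,1),'ang',round(ang%180,1))
E
python3 plates.py
```

```text
scene hammer [ 642.1 -108. ] size [174.8  86.4] ang 84.0
scene wrench [459.  111.1] size [169.9  87.6] ang 85.0
scene screwdriver [ 440.  -318.2] size [ 39.4 170.3] ang 92.2
scene pliers [604.6 326. ] size [ 86.2 170.5] ang 98.3
side hammer [ 641.4 -105.9] size [173.7  88.9] ang 84.6
side wrench [459.  112.1] size [171.   86.5] ang 85.0
side screwdriver [ 415.3 -314. ] size [ 85.9 175.9] ang 92.3
side pliers [604.9 326.6] size [ 86.1 173.1] ang 98.2
```

Run:
```python
from h import *
box={'hammer':(340,450,220,400,16),'wrench':(550,640,-400,-220,14),'screwdriver':(390,490,-170,20,16),'pliers':(590,690,10,190,14)}
rows=[]
for k,(x0,x1,y0,y1,z) in box.items():
    L=[]
    for n in("scene","side"):
        im,d,c=load(n+"0")
        o=ortho(im,c,z,x0,x1,y0,y1,2).copy()
        for x in range(x0,x1,10): cv2.line(o,(0,int((x1-x)*2)),(4 if x%50 else 12,int((x1-x)*2)),(255,255,0))
        for y in range(y0,y1,10): cv2.line(o,(int((y1-y)*2),0),(int((y1-y)*2),4 if y%50 else 12),(255,255,0))
        L.append(o)
    cv2.imwrite(f"pics/t_{k}.png",cv2.resize(np.hstack(L),None,fx=1.05,fy=1.05)[:,:,::-1] if 0 else np.vstack(L)[:,:,::-1])
    rows.append(np.vstack(L))
def pad(a,h,w): return cv2.copyMakeBorder(a,0,h-a.shape[0],0,w-a.shape[1],cv2.BORDER_CONSTANT)
cv2.imwrite("pics/tA.png",np.hstack([pad(rows[0],440,380),pad(rows[2],440,380)])[:,:,::-1])
cv2.imwrite("pics/tB.png",np.hstack([pad(rows[1],440,380),pad(rows[3],440,380)])[:,:,::-1])
```

```text
(no output)
```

View pics/tA.png

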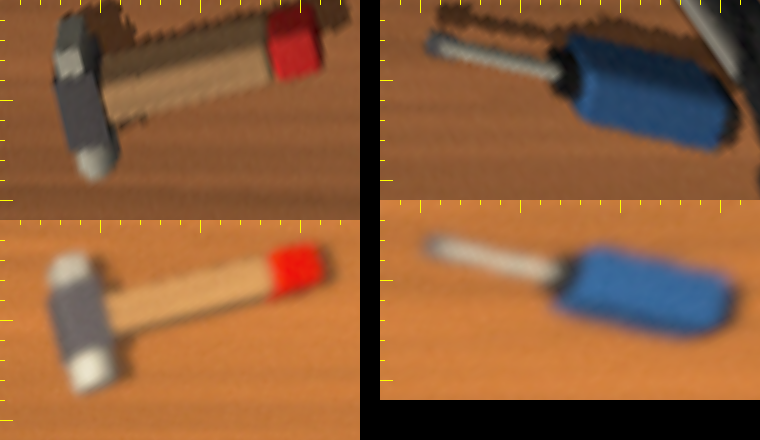

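View pics/tB.png

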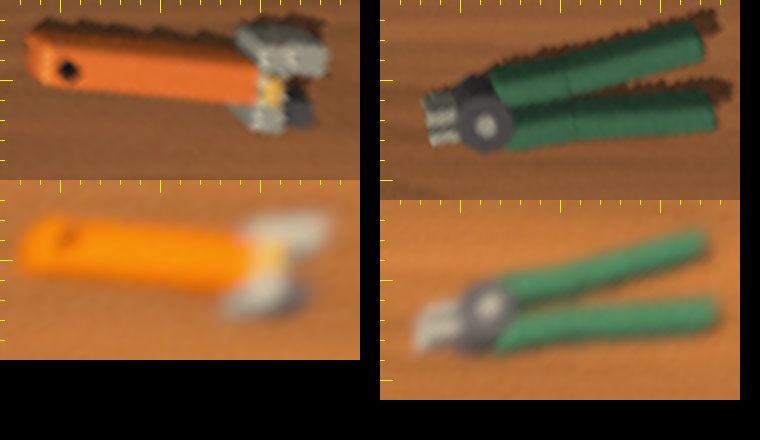

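```bash
cat > ov.py <<'E'
from h import *
import json
def boxp(x0,x1,y0,y1,z): return [(x0,y0,z),(x1,y0,z),(x1,y1,z),(x0,y1,z)]
models={'hammer':[boxp(-85,26,-10,10,20),boxp(26,48,-33,32,22)],
'wrench':[boxp(-85,22,-11,11,16),boxp(22,55,-22,24,16)],
'screwdriver':[boxp(-26,55,-14,14,14),boxp(-100,-34,-3,3,13)],
'pliers':[[(-88,-25,18),(-88,25,18),(-20,18,18),(12,15,18),(55,8,18),(55,-8,18),(12,-15,18),(-20,-18,18)]]}
def world(poly,p):
    x,y,a=p[:3];z=p[3] if len(p)>3 else 0
    a=np.radians(a);q=np.array(poly,float);return np.c_[x+q[:,0]*np.cos(a)-q[:,1]*np.sin(a),y+q[:,0]*np.sin(a)+q[:,1]*np.cos(a),q[:,2]+z]
def overlay(tag,k,p,c=None,S=5,w=78,h=58):
    im,d,c=load(tag)
    ctr=proj(world([(-20,0,10)],p),c)[0]
    A=np.array([[S,0,-S*ctr[0]+S*w/2],[0,S,-S*ctr[1]+S*h/2]],float)
    o=cv2.warpAffine(im,A,(S*w,S*h),flags=cv2.INTER_CUBIC)
    for m in models[k]:
        q=proj(world(m,p),c)*S+A[:,2]
        cv2.polylines(o,[np.round(q).astype(np.int32)],True,(255,0,255),1)
    q=proj(world([(0,0,16)],p),c)[0]*S+A[:,2]; cv2.circle(o,tuple(int(v) for v in q),3,(0,255,255),-1)
    return o
if __name__=="__main__":
    P={'hammer':(407,322,104),'wrench':(600,-325,-95.4),'screwdriver':(447,-104,-102.5),'pliers':(636,113,99.5)}
    for i,ks in enumerate((('hammer','wrench'),('screwdriver','pliers'))):
        cv2.imwrite(f"pics/ov{i}.png",np.vstack([np.hstack([overlay(n+"0",k,P[k]) for k in ks]) for n in("scene","side")])[:,:,::-1])
E
python3 ov.py
```

```text
(no output)
```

View pics/ov0.png

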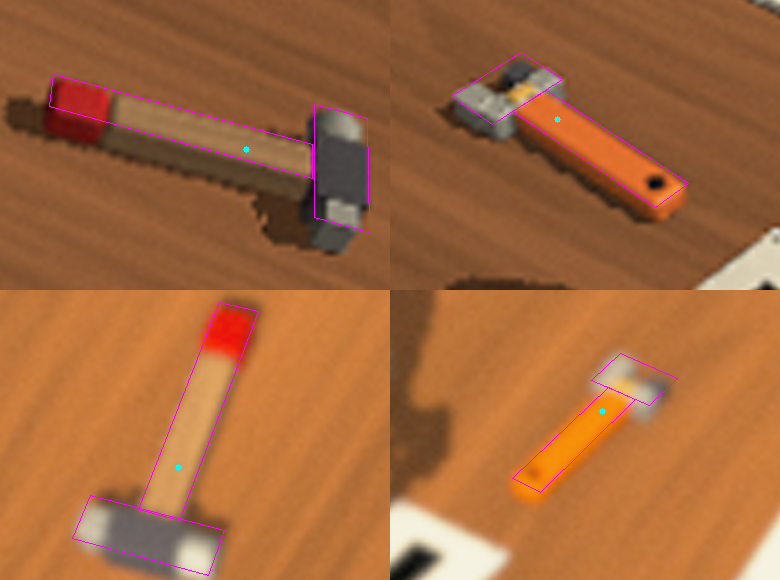

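View pics/ov1.png

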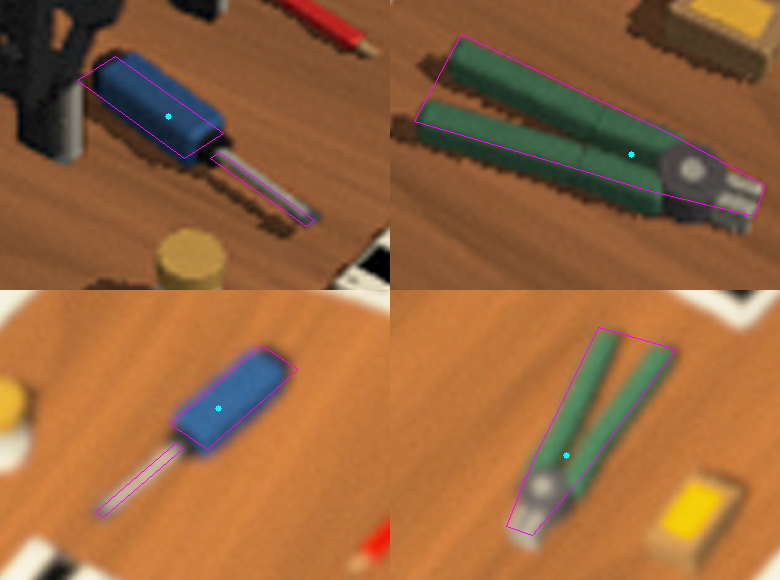

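Call:
arm_command(rot=[[0,0,4],[0,0,4],[0,0,2],[0,0,0],[0,0,0]], slide=[[-5,38,-15],[-5,38,-15],[-4,38,-15],[0,0,-35],[0,0,-35]], gripper=[62,62,62,62,62])

```text
clock: 0.57
eef_pos: [640.6, 115.6, 119.8]
tool_rot: [3.14, -0.017, 0.176]
force: [0.0, -1.4, -0.8]
width: 62.0
```

```bash
cat > wr.py <<'E'
import sys
from ov import *
from cell import telemetry
k=sys.argv[1];p=tuple(map(float,sys.argv[2].split(',')));tag=sys.argv[3]
s=telemetry.read_state();print(np.round(s['eef_pos'],1),np.round(np.degrees(s['tool_rot']),1),round(s['clock'],2))
im,d,c=snap('wrist',tag)
o=im.copy()
for m in models[k]:
    cv2.polylines(o,[np.round(proj(world(m,p),c)).astype(np.int32)],True,(255,0,255),1)
q=proj(world([(0,0,18)],p),c)[0];cv2.circle(o,tuple(int(v) for v in q),3,(0,255,255),-1)
cv2.imwrite(f"pics/{tag}_ov.png",o[:,:,::-1])
E
python3 wr.py pliers 636,115,99.5 w1
```

```text
[640.6 115.6 119.8] [179.9  -1.   10.1] 0.57
```

View pics/w1_ov.png

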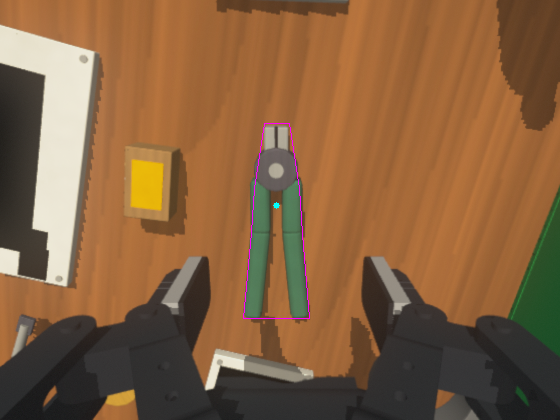

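Call:
arm_command(rot=[[0,1,-0.6],[0,0,0],[0,0,0],[0,0,0],[0,0,0]], slide=[[-4,-1,-38],[0,0,-35],[0,0,-30],[0,0,-10],[0,0,0]], gripper=[62,62,62,62,62])

```text
clock: 1.03
eef_pos: [631.1, 115.8, 0.2]
tool_rot: [-3.138, 0.017, 0.167]
force: [-0.2, -0.2, 0.4]
width: 62.0
```

Call:
arm_command(rot=[[0,-1,0],[0,0,0],[0,0,0],[0,0,0],[0,0,0]], slide=[[4,0,3],[0,0,0],[0,0,0],[0,0,0],[0,0,0]], gripper=[62,30,30,30,30])

```text
clock: 1.45
eef_pos: [639.5, 115.2, 10.6]
tool_rot: [3.141, -0.01, 0.166]
force: [-0.5, -0.1, -2.8]
width: 34.1
```

Call:
arm_command(rot=[[0,0,0],[0,0,0],[0,0,0],[0,0,0]], slide=[[0,0,0],[0,0,0],[0,0,0],[0,0,0]], gripper=[25,25,25,25])

```text
clock: 1.78
eef_pos: [640.6, 115.5, 12.7]
tool_rot: [3.142, -0.013, 0.166]
force: [0.1, 0.5, -1.9]
width: 33.9
```

Call:
arm_command(rot=[[0,0,0],[0,0,0]], slide=[[0,0,0],[0,0,0]], gripper=[25,25])

```text
clock: 1.95
eef_pos: [640.4, 115.5, 12.5]
tool_rot: [3.142, -0.013, 0.166]
force: [-0.1, -0.2, -2.9]
width: 34.2
```

```bash
python3 wr.py pliers 636,115,99.5 w2
python3 - <<'E'
from h import *
im,d,c=snap('scene','s2'); cv2.imwrite('pics/s2c.png',cv2.resize(im[240:360,230:390],None,fx=4,fy=4,interpolation=2)[:,:,::-1])
E
```

```text
[640.4 115.5  12.5] [180.   -0.7   9.5] 1.95
```

View pics/w2_ov.png

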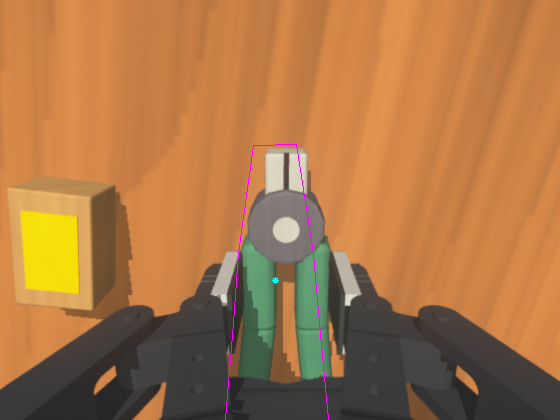

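View pics/s2c.png

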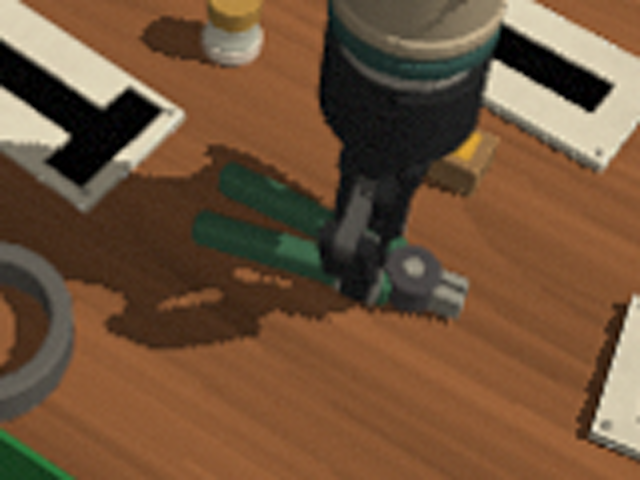

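Call:
arm_command(rot=[[0,0,0],[0,0.7,0],[0,0,-0.6],[0,0,-0.6],[0,0,0]], slide=[[0,0,30],[-5,30,15],[-8,40,0],[-8,40,0],[-8,40,0]], gripper=[25,25,25,25,25])

```text
clock: 2.47
eef_pos: [613.8, 250.8, 58.1]
tool_rot: [3.132, 0.002, 0.12]
force: [0.5, 1.1, -2.5]
width: 33.9
```

Call:
arm_command(rot=[[0,0,0],[0,0,0],[0,0,0],[0,0,0],[0,0,0]], slide=[[-8,40,0],[-3,20,0],[0,5,0],[0,0,0],[0,0,0]], gripper=[25,25,25,25,25])

```text
clock: 2.88
eef_pos: [596.2, 333.6, 57.9]
tool_rot: [3.141, 0.003, 0.135]
force: [0.4, -0.1, -2.9]
width: 34.3
```

Call:
arm_command(rot=[[0,0,0],[0,0,0],[0,0,0]], slide=[[3,12,0],[0,0,0],[0,0,0]], gripper=[25,25,25])

```text
clock: 3.13
eef_pos: [601.5, 336.7, 57.2]
tool_rot: [3.135, 0.004, 0.128]
force: [-0.0, -0.6, -2.5]
width: 34.3
```

```bash
python3 wr.py pliers 601.2,351,98.2,8 w3
```

```text
[601.5 336.7  57.2] [179.6   0.2   7.3] 3.13
```

View pics/w3_ov.png

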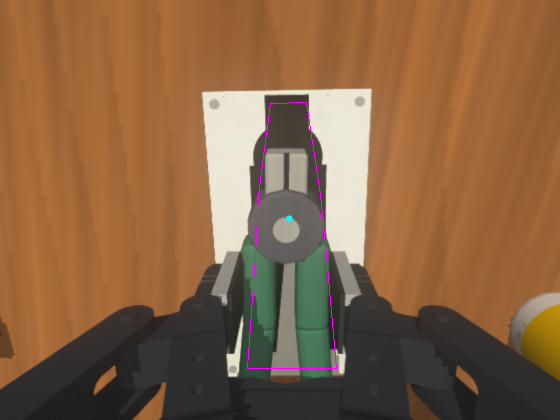

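Run:
```python
from h import *
im,d,c=load('w3')
for z in (60,66,70,75): print(z,unproj([[286,150],[286,228]],c,z).round(1).tolist())
M,t=pose(c)
for px in ((278,170),(270,228),(255,300),(320,300),(230,110)):
    print(px,t[2]-d[px[1],px[0]]*0, d[px[1],px[0]], )
    K,D=KD(c);u=cv2.undistortPoints(np.array([[px]],float),K,D)[0,0]; print((t+M@np.array([u[0],u[1],1])*d[px[1],px[0]]).round(1))
```

```text
60 [[594.6, 389.1, 60.0], [598.6, 358.3, 60.0]]
66 [[594.5, 390.0, 66.0], [598.3, 360.5, 66.0]]
70 [[594.4, 390.6, 70.0], [598.1, 362.0, 70.0]]
75 [[594.3, 391.3, 75.0], [597.9, 363.9, 75.0]]
(278, 170) 199.1425738984946 138.08318
[592.5 381.9  63.3]
(270, 228) 199.1425738984946 140.10918
[592.2 360.3  67.6]
(255, 300) 199.1425738984946 149.82643
[589.9 328.6  66.8]
(320, 300) 199.1425738984946 149.5546
[615.7 332.1  66.9]
(230, 110) 199.1425738984946 186.40997
[565.1 397.5   7.3]
```

Call:
arm_command(rot=[[0,0,0.5],[0,0,0],[0,0,0],[0,0,0],[0,0,0]], slide=[[0,12,-10],[0,0,-10],[0,0,0],[0,0,0],[0,0,0]], gripper=[25,25,25,25,25])

```text
clock: 3.6
eef_pos: [602.8, 343.3, 34.1]
tool_rot: [3.131, 0.006, 0.131]
force: [-0.2, -0.3, -2.6]
width: 34.3
```

Call:
arm_command(rot=[[-0.6,0,0.5],[0,0,0],[0,0,0],[0,0,0],[0,0,0]], slide=[[-1,7,-6],[0,3,-4],[0,0,0],[0,0,0],[0,0,0]], gripper=[25,25,25,25,25])

```text
clock: 4.02
eef_pos: [601.3, 355.0, 22.8]
tool_rot: [3.12, 0.008, 0.141]
force: [-0.2, -0.3, -1.9]
width: 33.9
```

Call:
arm_command(rot=[[1,-0.3,0],[0,0,0],[0,0,0],[0,0,0],[0,0,0]], slide=[[0,-2,-4],[0,0,-1],[0,0,0],[0,0,0],[0,0,0]], gripper=[25,25,25,25,25])

```text
clock: 4.43
eef_pos: [601.8, 353.7, 18.8]
tool_rot: [3.137, -0.001, 0.142]
force: [1.1, 0.1, -2.2]
width: 34.3
```

Call:
arm_command(rot=[[0,0,0],[0,0,0],[0,0,0]], slide=[[0,-1,-2],[0,0,-1],[0,0,0]], gripper=[25,25,25])

```text
clock: 4.68
eef_pos: [602.3, 353.1, 16.2]
tool_rot: [3.137, -0.002, 0.142]
force: [-0.2, -0.5, -2.7]
width: 33.7
```

```bash
python3 wr.py pliers 601.2,351,98.2,8 w4
```

```text
[602.3 353.1  16.2] [ 1.797e+02 -1.000e-01  8.100e+00] 4.68
```

View pics/w4_ov.png

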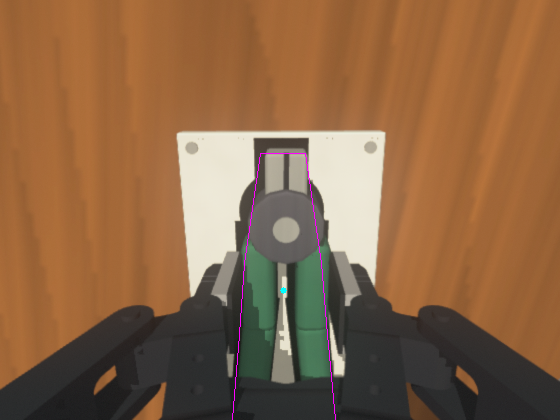

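Call:
arm_command(rot=[[0,0,0],[0,0,0],[0,0,0],[0,0,0]], slide=[[0,0,-2],[0,0,-1],[0,0,0],[0,0,0]], gripper=[25,25,25,25])

```text
clock: 5.07
eef_pos: [602.8, 353.5, 16.5]
tool_rot: [3.137, -0.003, 0.142]
force: [-0.4, 1.3, -2.4]
width: 34.5
```

Call:
arm_command(rot=[[0,0,0],[0,0,0],[0,0,0]], slide=[[0,0,-3],[0,0,-2],[0,0,0]], gripper=[25,25,25])

```text
clock: 5.32
eef_pos: [603.1, 353.8, 16.6]
tool_rot: [3.138, -0.004, 0.142]
force: [0.7, 0.0, -2.3]
width: 33.9
```

```bash
cat > dp.py <<'E'
from h import *
def at(tag,pts):
    im,d,c=load(tag);M,t=pose(c);K,D=KD(c)
    for px in pts:
        u=cv2.undistortPoints(np.array([[px]],float),K,D)[0,0]
        dd=np.median(d[px[1]-2:px[1]+3,px[0]-2:px[0]+3]); print(px,(t+M@np.array([u[0],u[1],1])*dd).round(1))
E
python3 - <<'E'
from dp import *
snap('wrist','w5'); at('w5',[(210,170),(360,170),(262,330),(315,330),(270,230),(277,170),(150,200)])
E
```

```text
(210, 170) [566.  391.8   7.8]
(360, 170) [627.2 400.6   7.8]
(262, 330) [596.1 331.9  25.8]
(315, 330) [617.8 334.9  25.7]
(270, 230) [593.6 376.6  27.4]
(277, 170) [593.1 399.1  24.4]
(150, 200) [ 5.396e+02  3.727e+02 -3.000e-01]
```

Call:
arm_command(rot=[[0,0,0],[0,0,0],[0,0,0],[0,0,0],[0,0,0]], slide=[[0,0,0],[0,0,0],[0,0,0],[0,0,10],[0,0,40]], gripper=[55,55,55,55,55])

```text
clock: 5.78
eef_pos: [598.6, 351.2, 58.9]
tool_rot: [3.132, 0.008, 0.142]
force: [-0.6, 0.4, -0.6]
width: 55.2
```

Call:
arm_command(rot=[[0,0,2],[0,0,2],[0,0,2],[0,0,0],[0,0,0]], slide=[[-20,0,30],[-40,-5,0],[-40,-5,0],[-40,-8,0],[-25,-5,0]], gripper=[55,55,55,55,55])

```text
clock: 6.2
eef_pos: [442.5, 329.8, 101.6]
tool_rot: [3.14, -0.019, 0.245]
force: [-1.7, 0.5, 0.3]
width: 55.0
```

Run:
```python
from h import *
im,d,c=snap('scene','s6'); cv2.imwrite('pics/s6c.png',cv2.resize(im[230:390,330:550],None,fx=3,fy=3,interpolation=2)[:,:,::-1])
```

```text
(no output)
```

View pics/s6c.png

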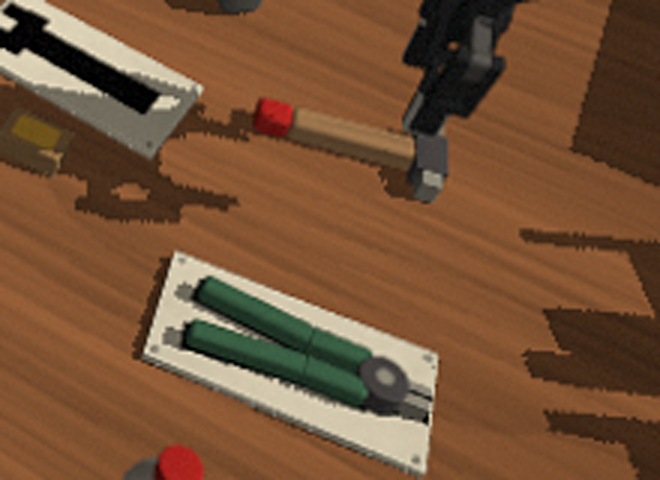

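Run:
```python
from ov import *
cv2.imwrite('pics/ov6.png',np.hstack([overlay('s6','pliers',(601.2,351,98.2,8)),overlay('s6','pliers',(600.5,356,98.2,8))])[:,:,::-1])
```

```text
(no output)
```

View pics/ov6.png

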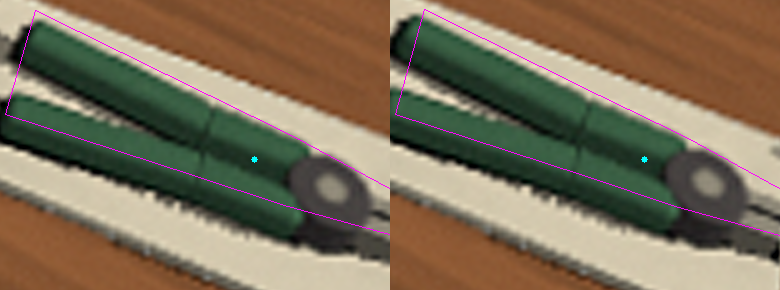

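```bash
python3 wr.py hammer 406.3,325,104 w7
```

```text
[437.2 328.9 101.4] [179.8  -0.7  14.2] 6.25
```

View pics/w7_ov.png

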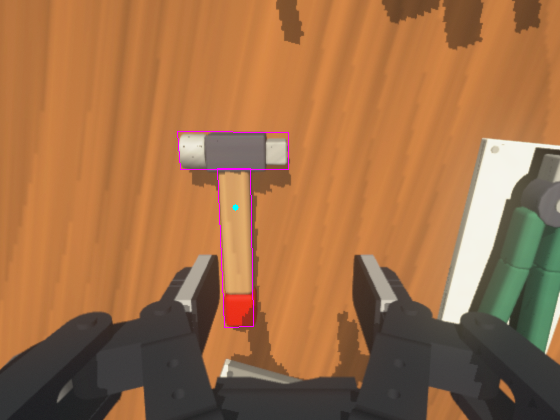

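Call:
arm_command(rot=[[0,0.4,0],[0,0,0],[0,0,0],[0,0,0],[0,0,0]], slide=[[-20,-3,-15],[-9,-1,-25],[0,0,-25],[0,0,0],[0,0,0]], gripper=[55,55,55,55,55])

```text
clock: 6.72
eef_pos: [417.2, 330.0, 40.0]
tool_rot: [-3.137, -0.023, 0.247]
force: [0.5, 0.2, -0.7]
width: 54.9
```

Call:
arm_command(rot=[[-0.3,1,0],[0,0,0],[0,0,0],[0,0,0],[0,0,0]], slide=[[-10,-5,0],[0,0,-15],[0,0,-15],[0,0,0],[0,0,0]], gripper=[55,55,55,55,55])

```text
clock: 7.13
eef_pos: [411.7, 326.6, 15.4]
tool_rot: [-3.134, -0.012, 0.244]
force: [-0.3, 0.2, 0.3]
width: 54.9
```

Call:
arm_command(rot=[[-0.4,0.6,0],[0,0,0],[0,0,0],[0,0,0],[0,0,0]], slide=[[-5,-1,-5],[0,0,-4],[0,0,0],[0,0,0],[0,0,0]], gripper=[55,55,55,55,55])

```text
clock: 7.55
eef_pos: [408.3, 326.6, 9.5]
tool_rot: [-3.136, -0.003, 0.243]
force: [0.4, -0.1, 0.2]
width: 54.8
```

Call:
arm_command(rot=[[0,0,0],[0,0,0],[0,0,0],[0,0,0],[0,0,0]], slide=[[-2,-1,-4],[0,0,-2],[0,0,0],[0,0,0],[0,0,0]], gripper=[55,55,40,15,15])

```text
clock: 7.97
eef_pos: [406.1, 325.6, 3.3]
tool_rot: [-3.136, -0.003, 0.244]
force: [-2.5, -1.2, 27.2]
width: 19.3
```

Call:
arm_command(rot=[[0,0,0],[0,0,0],[0,0,0]], slide=[[0,0,0],[0,0,0],[0,0,0]], gripper=[10,10,10])

```text
clock: 8.22
eef_pos: [406.1, 325.7, 3.6]
tool_rot: [-3.136, -0.003, 0.244]
force: [1.1, 0.3, 0.4]
width: 18.6
```

Call:
arm_command(rot=[[0,0,0],[0,0,0],[0,0,0],[0,0,-2],[0,0,-2]], slide=[[0,0,30],[0,0,35],[10,-15,30],[18,-30,0],[19,-33,0]], gripper=[10,10,10,10,10])

```text
clock: 8.63
eef_pos: [446.4, 253.6, 98.9]
tool_rot: [-3.133, 0.005, 0.19]
force: [1.1, -0.3, -2.0]
width: 18.3
```

Call:
arm_command(rot=[[0,0,-2],[0,0,-2],[0,0,-2],[0,0,-2],[0,0,-2]], slide=[[19,-33,0],[19,-33,0],[19,-33,0],[19,-33,0],[19,-33,0]], gripper=[10,10,10,10,10])

```text
clock: 9.05
eef_pos: [542.9, 82.8, 99.2]
tool_rot: [-3.131, 0.005, 0.013]
force: [1.1, 1.1, -2.6]
width: 18.7
```

Call:
arm_command(rot=[[0,0,-2],[0,0,-2],[0,0,-1],[0,0,-1],[0,0,0]], slide=[[20,-34,0],[20,-34,0],[20,-34,0],[18,-30,0],[12,-20,0]], gripper=[10,10,10,10,10])

```text
clock: 9.47
eef_pos: [634.1, -83.1, 96.7]
tool_rot: [-3.135, 0.009, -0.103]
force: [-0.3, -0.7, -2.5]
width: 18.4
```

Call:
arm_command(rot=[[0,0,0],[0,0,0],[0,0,0],[0,0,0],[0,0,0]], slide=[[4,-4,-15],[0,0,-15],[0,0,0],[0,0,0],[0,0,0]], gripper=[10,10,10,10,10])

```text
clock: 9.88
eef_pos: [638.5, -100.0, 63.4]
tool_rot: [-3.141, 0.01, -0.117]
force: [0.1, -0.0, -2.1]
width: 18.7
```

```bash
python3 wr.py hammer 644.3,-82.1,84.3,8 w8
```

```text
[ 638.5 -100.    63.4] [-180.     0.6   -6.7] 9.88
```

View pics/w8_ov.png

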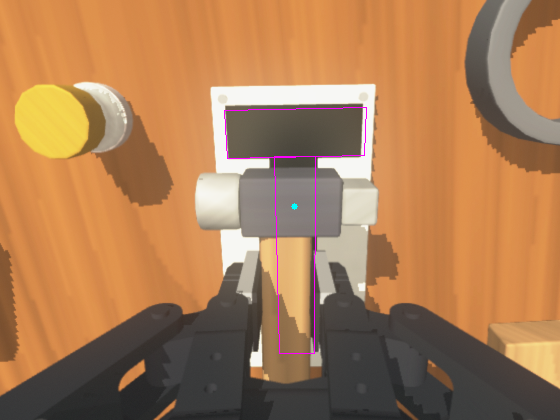

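Call:
arm_command(rot=[[0,-0.3,0.5],[0,0,0.5],[0,0,0],[0,0,0],[0,0,0]], slide=[[3,10,-15],[2,8,-15],[0,0,-5],[0,0,0],[0,0,0]], gripper=[10,10,10,10,10])

```text
clock: 10.35
eef_pos: [645.1, -77.3, 30.1]
tool_rot: [-3.139, 0.001, -0.094]
force: [-0.3, 0.0, -2.6]
width: 18.4
```

Call:
arm_command(rot=[[0,0,0],[0,0,0],[0,0,0],[0,0,0],[0,0,0]], slide=[[0,-3,-8],[0,0,-6],[0,0,0],[0,0,0],[0,0,0]], gripper=[10,10,10,10,10])

```text
clock: 10.77
eef_pos: [645.6, -82.2, 16.1]
tool_rot: [-3.14, -0.001, -0.095]
force: [-0.1, 1.2, -2.4]
width: 18.4
```

Call:
arm_command(rot=[[0,0,0],[0,0,0],[0,0,0],[0,0,0],[0,0,0]], slide=[[0,0,-3],[0,0,-2],[0,0,0],[0,0,0],[0,0,0]], gripper=[10,10,10,10,10])

```text
clock: 11.18
eef_pos: [646.2, -82.9, 11.9]
tool_rot: [-3.141, -0.003, -0.096]
force: [0.0, -0.2, -2.2]
width: 18.7
```

```bash
python3 wr.py hammer 644.3,-82.1,84.3,8 w9; python3 -c "
from dp import *
at('w9',[(288,200),(285,300),(220,150),(220,215)])"
```

```text
[646.2 -82.9  11.9] [-1.799e+02 -1.000e-01 -5.500e+00] 11.18
(288, 200) [649.9 -45.6  29.7]
(285, 300) [645.1 -85.4  28.1]
(220, 150) [624.9 -28.8   8.1]
(220, 215) [625.5 -48.9  29.3]
```

View pics/w9_ov.png

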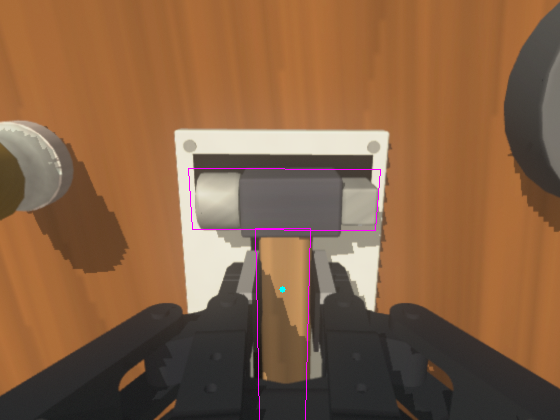

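Call:
arm_command(rot=[[0,0,0],[0,0,0],[0,0,0],[0,0,0],[0,0,0]], slide=[[0,0,0],[0,0,0],[0,0,0],[0,0,15],[0,0,40]], gripper=[50,50,50,50,50])

```text
clock: 11.65
eef_pos: [641.8, -82.1, 62.4]
tool_rot: [-3.14, 0.009, -0.095]
force: [0.2, -0.0, -0.8]
width: 49.6
```

Call:
arm_command(rot=[[0,0,0],[0,0,0],[0,0,0],[0,0,0],[0,0,0]], slide=[[0,-15,30],[-8,-40,0],[-8,-40,0],[-8,-40,0],[-8,-40,0]], gripper=[50,50,50,50,50])

```text
clock: 12.07
eef_pos: [620.5, -246.2, 110.4]
tool_rot: [-3.132, -0.015, -0.072]
force: [0.0, -0.9, 0.4]
width: 50.1
```

Call:
arm_command(rot=[[0,0,0],[0,0,0],[0,0,0],[0,0,0]], slide=[[-8,-40,0],[-3,-15,0],[0,0,0],[0,0,0]], gripper=[50,50,50,50])

```text
clock: 12.4
eef_pos: [605.2, -319.6, 117.4]
tool_rot: [3.139, -0.021, -0.088]
force: [-0.4, 0.2, 0.5]
width: 50.1
```

```bash
python3 wr.py wrench 600,-325,-95.4 w10
python3 - <<'E'
from h import *
im,d,c=snap('scene','s10'); cv2.imwrite('pics/s10c.png',cv2.resize(im[160:310,140:340],None,fx=3,fy=3,interpolation=2)[:,:,::-1])
E
```

```text
[ 605.2 -319.6  117.4] [179.8  -1.2  -5. ] 12.4
```

View pics/w10_ov.png

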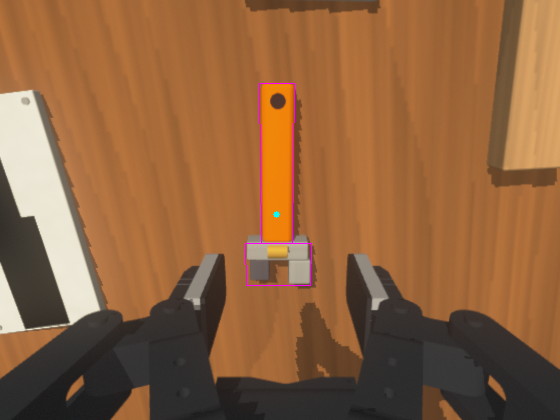

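View pics/s10c.png

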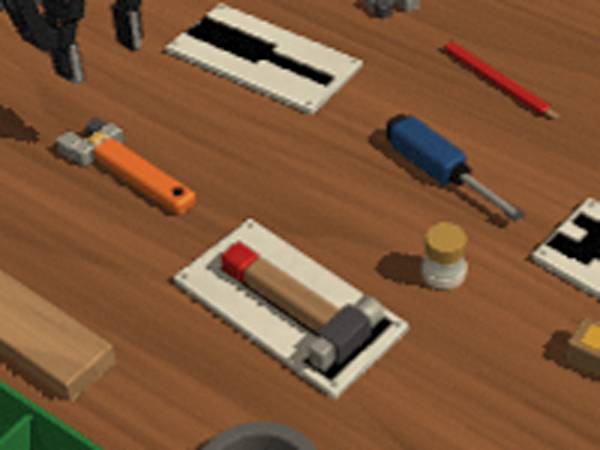

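Run:
```python
from h import *
im,d,c=load('w8')
cr=cv2.resize(im[70:220,190:400],None,fx=3.5,fy=3.5,interpolation=2); cv2.imwrite('pics/w8c.png',cr[:,:,::-1])
im,d,c=load('s10')
cr=cv2.resize(ortho(im,c,8,590,700,-200,-10,4),(760,440)); cv2.imwrite('pics/s10o.png',cr[:,:,::-1])
```

```text
(no output)
```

View pics/w8c.png

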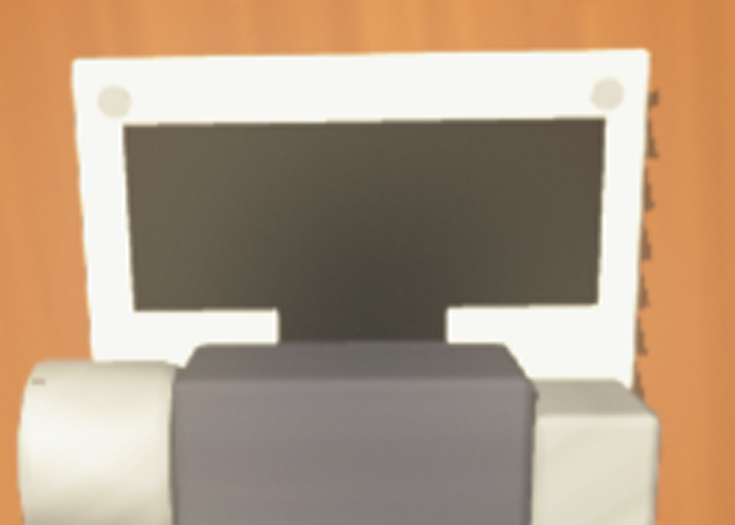

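View pics/s10o.png

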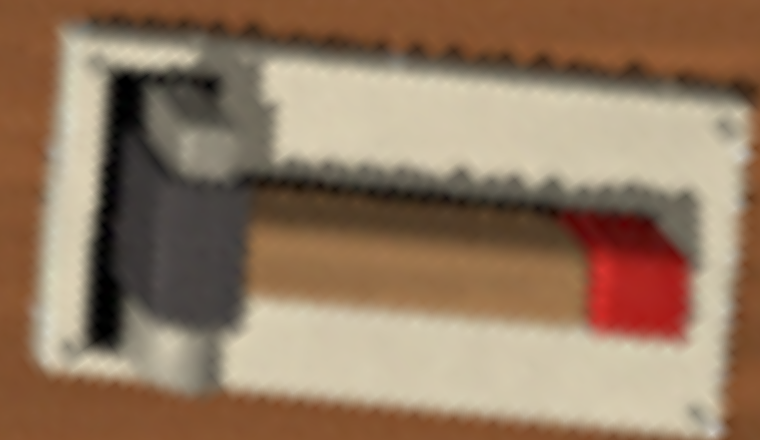

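Call:
arm_command(rot=[[0,0.8,-0.3],[0,0,0],[0,0,0],[0,0,0],[0,0,0]], slide=[[-3,-4,-35],[0,0,-35],[0,0,-20],[0,0,0],[0,0,0]], gripper=[50,50,50,50,50])

```text
clock: 12.92
eef_pos: [611.0, -306.1, 28.1]
tool_rot: [-3.138, -0.014, -0.073]
force: [0.5, -0.7, 0.5]
width: 49.9
```

Call:
arm_command(rot=[[0,0.6,-0.6],[0,0,-0.5],[0,0,0],[0,0,0],[0,0,0]], slide=[[-5,-9,0],[-5,-9,-4],[0,0,-4],[0,0,0],[0,0,0]], gripper=[50,50,50,50,50])

```text
clock: 13.33
eef_pos: [604.5, -323.3, 24.9]
tool_rot: [-3.14, -0.01, -0.089]
force: [-0.2, -0.7, -0.6]
width: 49.9
```

Call:
arm_command(rot=[[0,0.4,-0.3],[0,0,0],[0,0,0],[0,0,0],[0,0,0]], slide=[[-4,-2,-9],[0,0,-8],[0,0,0],[0,0,0],[0,0,0]], gripper=[50,50,50,50,50])

```text
clock: 13.75
eef_pos: [600.2, -326.4, 7.2]
tool_rot: [-3.141, -0.003, -0.096]
force: [-0.1, 0.3, 0.3]
width: 50.0
```

Call:
arm_command(rot=[[0,0,0],[0,0,0],[0,0,0],[0,0,0],[0,0,0]], slide=[[0,1,-3],[0,0,0],[0,0,0],[0,0,0],[0,0,0]], gripper=[50,50,30,15,15])

```text
clock: 14.17
eef_pos: [600.8, -324.8, 4.3]
tool_rot: [-3.141, -0.004, -0.096]
force: [-0.6, 0.3, -1.1]
width: 20.3
```

Call:
arm_command(rot=[[0,0,0],[0,0,0],[0,0,0]], slide=[[0,0,0],[0,0,0],[0,0,0]], gripper=[10,10,10])

```text
clock: 14.42
eef_pos: [600.7, -324.7, 4.2]
tool_rot: [-3.141, -0.004, -0.096]
force: [-0.4, 0.4, 0.8]
width: 20.2
```

Call:
arm_command(rot=[[0,0,0],[0,0,0],[0,0,0],[0,0,0],[0,0,0]], slide=[[0,0,30],[0,0,35],[-5,15,30],[-13,37,0],[-13,38,0]], gripper=[10,10,10,10,10])

```text
clock: 14.83
eef_pos: [566.8, -243.3, 98.9]
tool_rot: [3.137, -0.003, -0.109]
force: [0.3, 1.4, -3.0]
width: 19.9
```

Call:
arm_command(rot=[[0,0,0],[0,0,0],[0,0,0],[0,0,0],[0,0,0]], slide=[[-13,38,0],[-13,38,0],[-13,38,0],[-13,38,0],[-13,38,0]], gripper=[10,10,10,10,10])

```text
clock: 15.25
eef_pos: [498.5, -48.8, 101.1]
tool_rot: [3.135, -0.009, -0.116]
force: [0.9, 0.4, -1.6]
width: 20.3
```

Remaining (-42,+135), yaw +1.6°.

Call:
arm_command(rot=[[0,0,0.5],[0,0,0.5],[0,0,0],[0,0,0],[0,0,0]], slide=[[-13,38,0],[-12,36,0],[-8,25,0],[-4,12,-10],[0,0,-15]], gripper=[10,10,10,10,10])

```text
clock: 15.67
eef_pos: [456.2, 78.1, 78.0]
tool_rot: [-3.141, -0.01, -0.083]
force: [-0.7, -0.1, -1.9]
width: 20.1
```

Call:
arm_command(rot=[[0,0,0],[0,0,0],[0,0,0]], slide=[[0,0,-10],[0,0,0],[0,0,0]], gripper=[10,10,10])

```text
clock: 15.92
eef_pos: [454.3, 81.1, 66.2]
tool_rot: [-3.141, -0.007, -0.077]
force: [0.6, -0.0, -2.0]
width: 20.2
```

```bash
python3 wr.py wrench 456.8,86.7,-95,8 w11
```

```text
[454.3  81.1  66.2] [-179.9   -0.4   -4.4] 15.92
```

View pics/w11_ov.png

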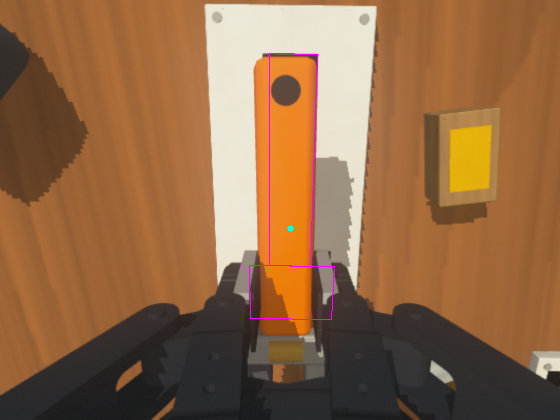

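Call:
arm_command(rot=[[0,0.2,-0.3],[0,0,0],[0,0,0],[0,0,0],[0,0,0]], slide=[[2,4,-15],[0,0,-15],[0,0,-7],[0,0,0],[0,0,0]], gripper=[10,10,10,10,10])

```text
clock: 16.38
eef_pos: [460.9, 83.0, 32.1]
tool_rot: [-3.14, -0.009, -0.088]
force: [1.2, 0.4, -1.8]
width: 20.2
```

Call:
arm_command(rot=[[0,0.5,0],[0,0,0],[0,0,0],[0,0,0],[0,0,0]], slide=[[-4,4,-8],[0,0,-7],[0,0,0],[0,0,0],[0,0,0]], gripper=[10,10,10,10,10])

```text
clock: 16.8
eef_pos: [460.0, 84.5, 23.4]
tool_rot: [-3.139, -0.006, -0.091]
force: [0.0, -0.6, -1.7]
width: 20.4
```

Call:
arm_command(rot=[[0,0,0],[0,0,0],[0,0,0],[0,0,0],[0,0,0]], slide=[[0,0,-3],[0,0,-2],[0,0,0],[0,0,0],[0,0,0]], gripper=[10,10,10,10,10])

```text
clock: 17.22
eef_pos: [461.7, 84.6, 21.3]
tool_rot: [-3.136, -0.01, -0.092]
force: [-0.4, 0.4, -2.5]
width: 20.2
```

```bash
python3 wr.py wrench 456.8,86.7,-95,8 w12; python3 -c "
from dp import *
at('w12',[(288,150),(285,220),(220,100),(275,300)])"
```

```text
[461.7  84.6  21.3] [-179.7   -0.6   -5.2] 17.22
(288, 150) [466.7 138.3  33.4]
(285, 220) [463.2 112.4  32.9]
(220, 100) [441.3 157.3   8. ]
(275, 300) [456.3  79.6  32.9]
```

View pics/w12_ov.png

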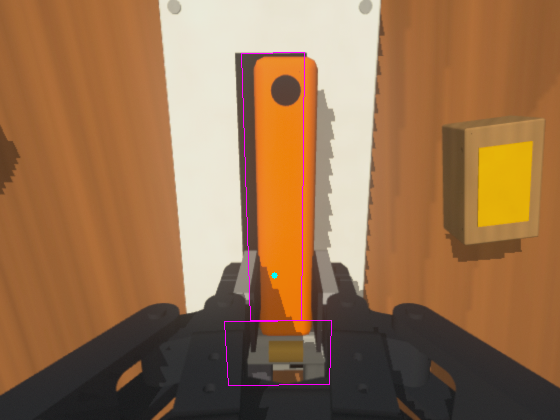

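Call:
arm_command(rot=[[0,0.6,0],[0,0,0],[0,0,0],[0,0,0],[0,0,0]], slide=[[-4,2,-4],[-2,0,-4],[0,0,0],[0,0,0],[0,0,0]], gripper=[10,10,10,10,10])

```text
clock: 17.68
eef_pos: [455.2, 87.1, 13.1]
tool_rot: [-3.136, 0.002, -0.092]
force: [0.8, 0.1, -2.7]
width: 20.1
```

Call:
arm_command(rot=[[0,0,0],[0,0,0],[0,0,0],[0,0,0]], slide=[[0,0,-2],[0,0,0],[0,0,0],[0,0,0]], gripper=[10,10,10,10])

```text
clock: 18.02
eef_pos: [455.8, 87.3, 12.9]
tool_rot: [-3.134, 0.0, -0.093]
force: [-0.2, -0.5, -2.2]
width: 20.6
```

```bash
python3 wr.py wrench 456.8,86.7,-95,8 w13; python3 -c "
from dp import *
at('w13',[(288,150),(285,220),(210,100),(275,300)])"
```

```text
[455.8  87.3  12.9] [-179.6    0.    -5.3] 18.02
(288, 150) [460.9 140.9  25. ]
(285, 220) [457.5 115.3  25.1]
(210, 100) [432.8 160.3   7.7]
(275, 300) [450.5  82.4  24.7]
```

View pics/w13_ov.png

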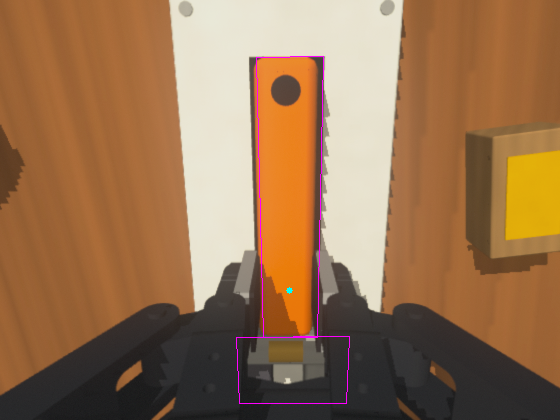

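Call:
arm_command(rot=[[0,0,0],[0,0,0],[0,0,0],[0,0,0],[0,0,0]], slide=[[0,0,-1],[0,0,0],[0,0,0],[0,0,15],[0,0,40]], gripper=[20,50,50,50,50])

```text
clock: 18.48
eef_pos: [452.7, 86.6, 63.2]
tool_rot: [-3.137, 0.01, -0.094]
force: [1.1, 0.6, 0.0]
width: 50.1
```

Call:
arm_command(rot=[[0,0,0],[0,0,-2],[0,0,-2],[0,0,-2],[0,0,-1]], slide=[[0,-15,35],[-2,-38,0],[-2,-38,0],[-2,-38,0],[-2,-38,0]], gripper=[55,55,55,55,55])

```text
clock: 18.9
eef_pos: [448.9, -72.8, 105.1]
tool_rot: [-3.13, 0.0, -0.194]
force: [-0.1, -0.5, -0.6]
width: 54.8
```

Call:
arm_command(rot=[[0,0,0],[0,0,0],[0,0,0],[0,0,0]], slide=[[0,-15,0],[0,0,0],[0,0,0],[0,0,0]], gripper=[55,55,55,55])

```text
clock: 19.23
eef_pos: [448.5, -98.1, 106.2]
tool_rot: [-3.134, -0.004, -0.209]
force: [0.4, -0.2, -0.1]
width: 54.8
```

```bash
python3 wr.py screwdriver 447.5,-101.5,-102.5 w14
python3 - <<'E'
from h import *
im,d,c=snap('scene','s14'); cv2.imwrite('pics/s14c.png',cv2.resize(im[200:330,270:430],None,fx=3,fy=3,interpolation=2)[:,:,::-1])
E
```

```text
[448.5 -98.1 106.2] [-179.6   -0.2  -12. ] 19.23
```

View pics/w14_ov.png

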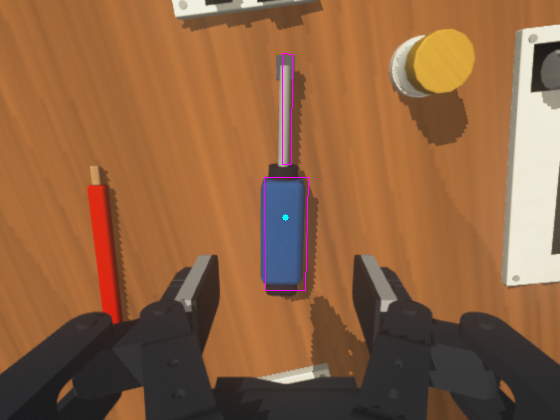

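View pics/s14c.png

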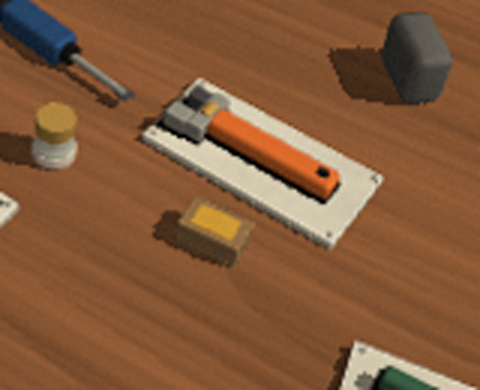

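Call:
arm_command(rot=[[0,0,-0.3],[0,0,0],[0,0,0],[0,0,0],[0,0,0]], slide=[[-2,-2,-30],[-2,0,-30],[0,0,-15],[0,0,0],[0,0,0]], gripper=[55,55,55,55,55])

```text
clock: 19.75
eef_pos: [447.1, -90.9, 29.0]
tool_rot: [-3.13, -0.006, -0.198]
force: [0.1, 0.8, 1.3]
width: 55.1
```

Call:
arm_command(rot=[[-0.5,0.3,-0.8],[0,0,0],[0,0,0],[0,0,0],[0,0,0]], slide=[[0,-6,-7],[0,-4,-9],[0,0,0],[0,0,0],[0,0,0]], gripper=[55,55,55,55,55])

```text
clock: 20.17
eef_pos: [450.0, -99.7, 15.1]
tool_rot: [-3.141, -0.007, -0.209]
force: [0.4, 0.6, -0.2]
width: 54.9
```

Call:
arm_command(rot=[[0,0.4,-0.5],[0,0,0],[0,0,0],[0,0,0],[0,0,0]], slide=[[-4,-2,-5],[0,0,-3],[0,0,0],[0,0,0],[0,0,0]], gripper=[55,55,55,55,55])

```text
clock: 20.58
eef_pos: [448.4, -101.1, 10.0]
tool_rot: [3.141, -0.006, -0.217]
force: [-1.0, -0.1, 0.3]
width: 54.8
```

Call:
arm_command(rot=[[0,0,0],[0,0,0],[0,0,0],[0,0,0],[0,0,0]], slide=[[0,0,0],[0,0,0],[0,0,0],[0,0,0],[0,0,0]], gripper=[40,20,20,20,20])

```text
clock: 21.0
eef_pos: [448.9, -100.8, 11.4]
tool_rot: [3.141, -0.008, -0.217]
force: [-0.1, 0.9, -1.6]
width: 26.4
```

Call:
arm_command(rot=[[0,0,0],[0,0,0],[0,0,2],[0,0,2],[0,0,2]], slide=[[0,0,0],[0,0,25],[0,-10,35],[-5,-35,0],[-5,-38,0]], gripper=[15,15,15,15,15])

```text
clock: 21.42
eef_pos: [439.3, -172.4, 71.5]
tool_rot: [-3.135, 0.001, -0.085]
force: [1.1, -0.5, -1.0]
width: 26.5
```

Call:
arm_command(rot=[[0,0,2],[0,0,2],[0,0,2],[0,0,1],[0,0,0]], slide=[[-5,-38,0],[-5,-38,0],[-5,-35,0],[-4,-20,0],[-2,-5,0]], gripper=[15,15,15,15,15])

```text
clock: 21.83
eef_pos: [416.9, -320.1, 73.0]
tool_rot: [3.14, -0.001, 0.045]
force: [0.2, -0.3, -1.3]
width: 26.3
```

Call:
arm_command(rot=[[0,0,0],[0,0,0]], slide=[[0,0,0],[0,0,0]], gripper=[15,15])

```text
clock: 22.0
eef_pos: [415.5, -321.1, 72.6]
tool_rot: [3.141, -0.0, 0.04]
force: [0.3, 0.3, -0.4]
width: 26.5
```

```bash
python3 wr.py screwdriver 416.3,-339,-87.8,8 w15
```

```text
[ 415.5 -321.1   72.6] [180.   -0.    2.3] 22.0
```

View pics/w15_ov.png

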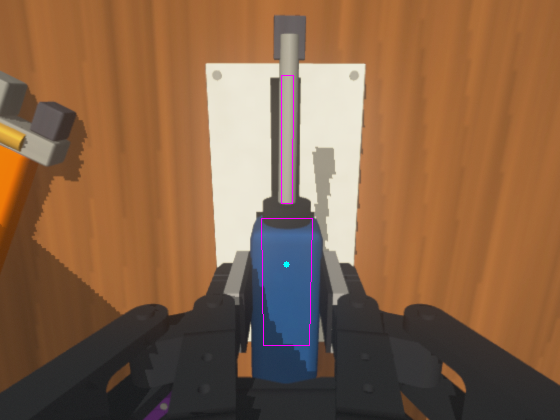

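```bash
python3 -c "
from dp import *
at('w15',[(285,260),(285,310),(285,350),(288,120),(288,60),(230,150)])"
```

```text
(285, 260) [ 414.3 -307.7   87.4]
(285, 310) [ 415.1 -328.9   87.4]
(285, 350) [ 415.9 -347.3   87.1]
(288, 120) [ 413.3 -257.2   77.7]
(288, 60) [ 412.5 -237.    77.5]
(230, 150) [ 382.5 -279.2    8. ]
```

Call:
arm_command(rot=[[0,0,0],[0,0,0],[0,0,0],[0,0,0],[0,0,0]], slide=[[0,-9,-10],[0,-7,-15],[0,0,-8],[0,0,0],[0,0,0]], gripper=[15,15,15,15,15])

```text
clock: 22.47
eef_pos: [418.5, -328.9, 35.9]
tool_rot: [-3.135, 0.001, 0.051]
force: [0.0, 0.6, -1.7]
width: 26.6
```

Call:
arm_command(rot=[[-0.3,0,-0.5],[0,0,0],[0,0,0],[0,0,0],[0,0,0]], slide=[[-2,-6,-6],[0,-4,-6],[0,0,0],[0,0,0],[0,0,0]], gripper=[15,15,15,15,15])

```text
clock: 22.88
eef_pos: [417.0, -338.1, 23.0]
tool_rot: [-3.14, 0.001, 0.044]
force: [-0.5, 0.1, -0.6]
width: 26.6
```

Call:
arm_command(rot=[[0,0,0],[0,0,0],[0,0,0],[0,0,0],[0,0,0]], slide=[[0,0,-3],[0,0,-2],[0,0,0],[0,0,0],[0,0,0]], gripper=[15,15,15,15,15])

```text
clock: 23.3
eef_pos: [417.6, -338.5, 19.7]
tool_rot: [-3.141, -0.002, 0.044]
force: [0.3, -0.4, -0.9]
width: 26.3
```

```bash
python3 wr.py screwdriver 416.3,-339,-87.8,8 w16;python3 -c "
from dp import *
at('w16',[(285,260),(285,350),(288,120)])"
```

```text
[ 417.6 -338.5   19.7] [-1.8e+02 -1.0e-01  2.5e+00] 23.3
(285, 260) [ 416.3 -325.2   34.6]
(285, 350) [ 418.1 -364.8   34.1]
(288, 120) [ 415.2 -274.6   24.8]
```

View pics/w16_ov.png

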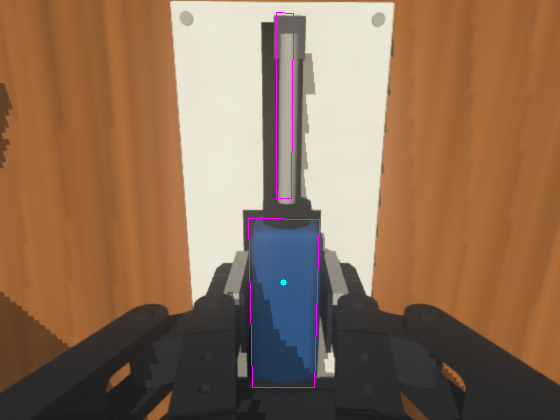

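Call:
arm_command(rot=[[0,0,0],[0,0,0],[0,0,0],[0,0,0],[0,0,0]], slide=[[-1,0,0],[0,0,0],[0,0,0],[0,0,10],[0,0,30]], gripper=[20,55,55,55,55])

```text
clock: 23.77
eef_pos: [414.0, -336.1, 56.7]
tool_rot: [-3.135, 0.005, 0.044]
force: [1.2, -0.5, 0.2]
width: 54.5
```

Call:
arm_command(rot=[[0,0,0],[0,0,0],[0,0,0],[0,0,0],[0,0,0]], slide=[[0,0,40],[0,0,40],[20,0,30],[30,0,0],[30,10,0]], gripper=[55,55,55,55,55])

```text
clock: 24.18
eef_pos: [488.0, -330.9, 181.1]
tool_rot: [-3.14, 0.005, 0.029]
force: [0.9, -0.3, -0.8]
width: 55.0
```

Call:
arm_command(rot=[[0,0,0],[0,0,0],[0,0,0],[0,0,0],[0,0,0]], slide=[[30,0,10],[30,0,10],[30,0,0],[0,0,0],[0,0,0]], gripper=[55,55,55,55,55])

```text
clock: 24.6
eef_pos: [589.3, -325.8, 208.7]
tool_rot: [3.141, -0.004, 0.037]
force: [-0.6, -0.4, -0.3]
width: 55.0
```

Run:
```python
from ov import *
P={'hammer':(644.3,-82.1,84.3,8),'wrench':(456.8,86.7,-95,8),'screwdriver':(416.3,-339,-87.8,8),'pliers':(601.2,351,98.2,8)}
im,d,c=snap('scene','s17'); im2,_,_=snap('side','d17')
for t in('s17','d17'):
    L=[overlay(t,k,P[k]) for k in P]
    cv2.imwrite(f'pics/{t}ov.png',np.vstack([np.hstack(L[:2]),np.hstack(L[2:])])[:,:,::-1])
```

```text
(no output)
```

View pics/s17.png

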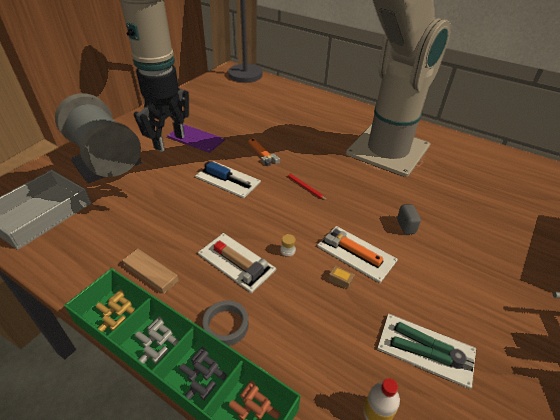

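View pics/s17ov.png

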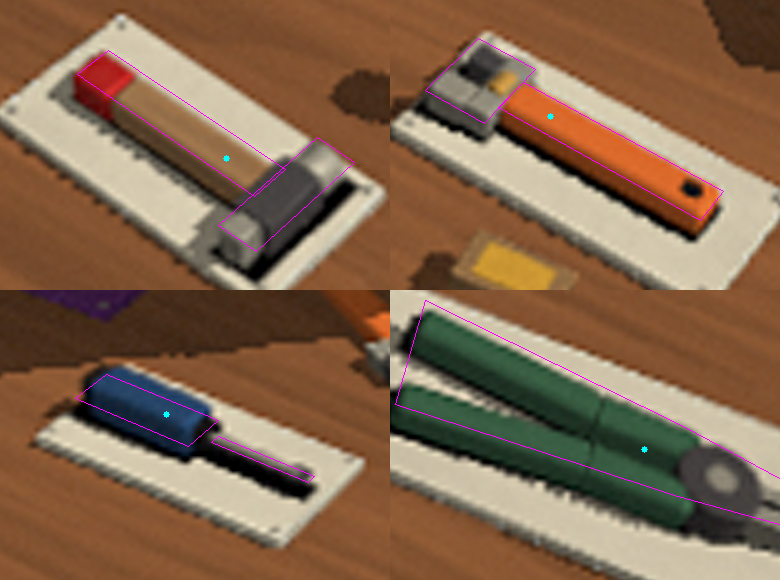

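View pics/d17ov.png

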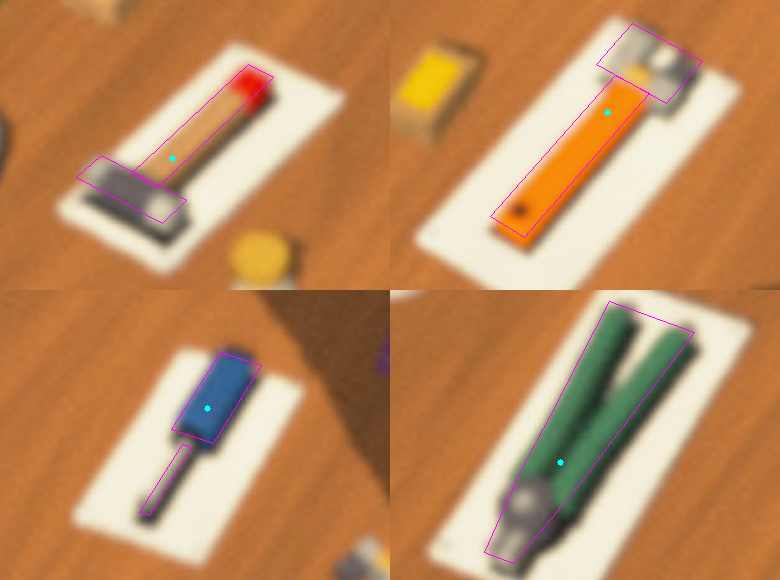

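```bash
python3 -c "
from cell import ctrl,telemetry
print(ctrl.finish_job(), telemetry.read_state()['clock'])"
```

```text
the job is handed in; nothing more can be done
the job is handed in; nothing more can be done
```

I laid the pliers, hammer, adjustable wrench and screwdriver flat on the plates with their own outlines, head ends matching. I then backed the arm clear and handed the job in at about 25 s of the 112 s allowed.

- **Wrench choice:** there were two orange wrenches. I took the one about 673 mm from the base (side-picture pixel 267,148) and left the one at about 401 mm (pixel 368,184). I never touched the purple plate look-alike.
- **Placement:** in the last scene and side pictures all four tools sit over their outlines, within about 2–5 mm and a few degrees. Depth readings just before each release put the undersides within about 1 mm of the plate tops.
- **Bystanders:** the jar and box looked unmoved in the last picture; I did not measure them.
- **Disagreements:**
  - The scene and side cameras disagree by 2–3 mm, so the overlays do not fit equally well in both.
  - The pliers look up to about 5 mm towards the jaw end in one view. The hammer looks about 2 mm towards its tail.
  - The wrist force did not show contact clearly when the tools touched down, so I relied on depth for that.
- **Force:** the wrist force read 27 N for a moment while the fingers closed on the hammer, below the limits.

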